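Hold a sensor module in front of the side-view camera

TASK

Lift the oblong metal module off the free-spinning turntable, seat it flat in the nest of the spring-return slide while the slide is home, and let go of it. Then take the slide by its upright paddle, pull it out until the line at the middle of the nest is in line with the index line of the side-view camera, and finish still holding it there: the spring pulls it back, so never let it snap home. Leave the round can standing on the turntable and the bottle, glass dish and screwdriver where they are.

Things in the scene. Friction and masses are not known exactly. Their poses are not given: they have to be found in the camera images.
- module_mid (a point): Centre (half-way up) of the loose oblong steel module, a plain box 56 long (its x) x 26 wide (its y) x 22 mm high (z up), about 90 g, with a thin brass-coloured plate on top. It starts lying flat on the turntable's platter and has to go into the nest the same way up; either end may lead.
- platter_top (a point): Centre of the upper face of the turntable's round aluminium platter: 210 mm across, 28 mm above the bench, turning freely about the vertical (no motor, no catch, hardly any friction), so things on it swing away when pushed sideways.
- can_mid (a point): Centre of the loose round steel can, 30 mm across and 24 mm high, that stands on the same platter, on the other side of its middle from the module. Leave it standing there.
- nest (a point): Centre of the nest's floor on the slide, 30 mm above the bench. x runs along the travel (pulling out goes to -x), z up. It takes the module, length along x, with 3 mm play all round. Black walls 8 mm high: one across each end, and lugs 8 mm long, 5 mm thick at the corners of the long sides, which are open for fingers over 52 mm between. A black line across the plate marks the nest's middle.
- paddle (a point): The slide's handle: a black upright paddle 10 thick (x) x 26 wide (y) x 46 mm high on the plate, with its top at 76 mm above the bench. This point lies in its middle, 16 mm below its top. Axes as for the nest, whose centre is 125 mm from it, to +x. When the slide is pulled the paddle moves with the nest.
- slide (a joint): How far the slide (an aluminium plate 195 x 60 x 14 mm) is pulled out (m): 0 home, 0.105 at the end stop. A spring draws it home with about 3 N at home, rising by 0.5 N for each 10 mm.
- mark (a point): Camera's index line: the tip of a black line on a tongue that points at the slide's edge, 30 mm above the bench. Frame parallel to the nest's; the nest's middle is in line with it when its x here is 0 (a pull of about 40 to 85 mm). The white camera, 62 mm high, stands beside the slide, 19 to 85 mm to +y of this point, 50 mm wide along x; it and the slide's base are screwed down.
- bottle: White bottle, 56 mm across and 130 mm tall; its origin is the middle of its underside. Leave it alone.
- dish: Shallow round glass dish, 80 mm across and 18 mm high; its origin is the middle of its underside. Leave it alone.
- driver: Screwdriver 160 mm long lying along its x. Leave it alone.
Mind the look-alikes: they are no part of the job. Several things look just like the part that bears mark: the one meant starts farthest to the robot's left. What is shaped like the part that bears module_mid but red is not meant.

How it is judged (in metres and radians):
On the way, in this order (a step that is already met when the one before it is completed fails the run):
1. the module is lifted clear of the turntable (at least 15 mm) (height (world z) of module_mid above 0.054 m and contact force between module and platter below 0.05 N), for 0.1 s.
2. the module lies seated in the nest, released, with the slide home (x of module_mid in the frame of nest between -0.006 and 0.006 m and y of module_mid in the frame of nest between -0.006 and 0.006 m and z of module_mid in the frame of nest between 0.008 and 0.0135 m and angle between module_mid's own z axis and vertical below 0.1 rad and angle between the x axis of module_mid and the x axis of nest, either way round below 0.15 rad and contact force between the fingers and module below 0.05 N and value of joint slide below 0.005 m), for 0.2 s.
At the end, for the whole second after the job is handed in: The fingers still hold the slide (over 1 N), at rest with the nest's middle within 5 mm of the index line along the travel; the module lies flat on the nest's floor (within 6 mm of centre, square within 0.15 rad, tilt under 0.1 rad), untouched; the can stands on the turntable (x of module_mid in the frame of nest between -0.006 and 0.006 m and y of module_mid in the frame of nest between -0.006 and 0.006 m and z of module_mid in the frame of nest between 0.008 and 0.0135 m and angle between module_mid's own z axis and vertical below 0.1 rad and angle between the x axis of module_mid and the x axis of nest, either way round below 0.15 rad and x of nest in the frame of mark between -0.005 and 0.005 m and velocity of joint slide between -0.01 and 0.01 m/s and contact force between the fingers and slide above 1 N and contact force between the fingers and module below 0.05 N and angle between can_mid's own z axis and vertical below 0.3 rad and height (world z) of can_mid above 0.036 m and horizontal distance between can_mid and platter_top below 0.095 m); the arm keeps its last pose, push and grip.
It fails at once if the slide is let go and snaps home (faster than 0.25 m/s) (velocity of joint slide below -0.25 m/s).
It fails at once if the can is knocked over or off the turntable (angle between can_mid's own z axis and vertical above 0.5 rad or height (world z) of can_mid below 0.034 m).
It fails at once if the bottle, dish or screwdriver is disturbed (moved over 20 mm) (distance of any of bottle, dish, driver from where it was at the start of the episode above 0.02 m).
It also fails if it takes over 59 s, if anything falls off the work surface, if the arm or the gripper's body presses on something with over 40 N, if the wrist force passes 120 N, or if a joint passes its speed limit or range.

ROBOT

A 6-joint arm with a two-finger parallel gripper is mounted at the origin on the work surface. World frame = base frame: x ahead of the robot, y to its left, z up, the work surface at z = 0. Lengths are in mm, angles in degrees, forces in N, time in s.
With the tool pointing down it reaches from about 350 to 850 mm from the base axis. Payload 8.1 kg.
Tool frame: the origin (TCP) lies on the centre line of the jaws, within the pads' length; the fingertips stand 8 mm ahead of it and the grasp point (between the pads) lies 11 mm behind it; x points along the fingers, z is the direction in which the jaws open and shut, and the axes are right-handed (so a half turn about x gives the same grasp; the last joint's range is limited). The gripper opens to 85 mm and grips with 20 to 120 N. Pads are 22 mm wide; open, the fingers measure 114 mm over their backs; the gripper's body (76 mm by 85 mm) begins 54 mm behind the grasp point. The pads swing forward as they close: fully open they stand 13 mm farther back than shut.
Start: joints at [70.508, 7.471, 85.268, -0, 87.261, -4.893], TCP at [151.209, 580.639, 239.292] pointing down, gripper open.
Joint ranges: [-169.43, 169.43], [-51.17, 129.36], [1.28, 143.12], [-76.62, 256.62], [0, 156.53], [-152.29, 152.29]. Speed limits (degrees/s): [136.94, 136.94, 159.86, 180, 180, 180].

INTERFACE

Orientations are given as [roll, pitch, yaw] about the fixed x, y, z axes, in that order (R = Rz(yaw) Ry(pitch) Rx(roll)).
In Python, from bench import r, vision, order gives the robot as it stands. The module is installed in compiled form; this text tells all that it offers.
- The arm moves only by the shell command python3 -m jog 'ROWS' [FORCE]. ROWS is JSON, a list of rows, each a list of 3 entries, a list of its own where there are three numbers: the shift along the world's x, y, z in m, then the turn, a rotation vector about the world's x, y, z in rad, then the opening, from -1 (shut) to 1 (fully open). A call has 1 to 5 rows; each row is the pose to reach, as a shift and turn from the pose commanded when the call began; what a row does not reach only later rows make up. A row lasts 1/12 s, in which the tool goes at most 41.7 mm and 7.16 degrees, less where a joint would pass 70% of its speed; a pose out of reach is approached as far as the arm can. A call with a gripper value outside its range is refused whole. The fingers move at their own pace and stop on an object; FORCE is the grip in N (left out, the last holds). Time passes only in rows, so rows that repeat a pose let the fingers close. It gives the time, the measured TCP pose, the force and the opening at its end, in the units of the state.
- r.sense(): the state, without advancing time (a new reading comes with each control period).
- vision.snapshot(name): name is "scene" or "top" or "wrist"; returns the picture (400x640x3 uint8, red, green, blue); there is no depth.
- vision.camera_model(name): a dict with "fov_y" (degrees; the focal length in pixels is half the picture's height over the tangent of half this angle, whatever the lens; pixels are square), "cx", "cy" (the principal point, pixels), "world_to_cam" (4x4, takes a point from world to camera coordinates). Camera axes: x right, y down, z forward; pixel columns grow to the right and rows downward; lengths in mm; the calibration is good to about 2 mm. A picture is of the moment at which its call begins: read the wrist's pose just before it. camera_model takes no time and is no camera call; for the wrist camera it gives the pose at the moment of the call.
- order.hand_in(): hands the job in, once; it reports no verdict.
The state is a dict: "time": time; "joint_pos": joint angles; "qd": joint speeds; "joint_efforts": joint torques, N m; "tool_pos": TCP position; "tcp_rot": TCP orientation; "ft_force": force on the tool from outside, world axes, zero at the start; "wrist_torque": the same for the moment, N m; "finger_gap": finger opening in mm.
Only numpy, scipy, OpenCV 4.12 (cv2) and the standard library are available. Lean on these libraries where they do the work, as an engineer would, in place of code of your own. Each camera call takes 0.05 s, during which the arm holds its last target.

## Working session

There is one attempt and no reset: what is moved stays moved. The work goes in short steps, Python scripts to look and compute and a shell command to move; the robot and the scene stay as the last step left them, time stands still between calls to the robot, and variables do not carry over. Pictures are saved under pics/ and viewed, and the job is handed in when it is done.

```bash
mkdir -p pics
cat > h.py <<'E'
import numpy as np, cv2
from bench import r, vision, order
def snap(n,f):
    m=vision.camera_model(n); im=vision.snapshot(n); cv2.imwrite('pics/'+f,im[:,:,::-1]); return im,m
def ray(m,u,v):
    f=200/np.tan(np.radians(m['fov_y'])/2); T=np.array(m['world_to_cam']); R=T[:3,:3];t=T[:3,3]
    d=R.T@np.array([(u-m['cx'])/f,(v-m['cy'])/f,1]); return -R.T@t,d
def onz(m,u,v,z):
    o,d=ray(m,u,v); return o+d*(z-o[2])/d[2]
def proj(m,p):
    f=200/np.tan(np.radians(m['fov_y'])/2); T=np.array(m['world_to_cam']); c=T[:3,:3]@np.array(p)+T[:3,3]
    return c[0]/c[2]*f+m['cx'],c[1]/c[2]*f+m['cy']
E
python3 - <<'E'
from h import *
for n in ('scene','top','wrist'):
    im,m=snap(n,n+'0.png'); print(n,m['fov_y'],m['cx'],m['cy'],np.round(ray(m,320,200),2).tolist(), [k for k in m])
s=r.sense();print(s['time'],s['tool_pos'],s['tcp_rot'],s['ft_force'],s['finger_gap'])
E
```

```text
scene 47.62429667077144 317.909226608101 198.64207049789843 [[1121.35, -173.23, 989.3], [-0.49, 0.2, -0.85]] ['fov_y', 'cx', 'cy', 'world_to_cam']
top 51.58058532654165 323.43439496020017 201.4548069459113 [[405.05, 18.21, 848.05], [0.2, 0.05, -0.98]] ['fov_y', 'cx', 'cy', 'world_to_cam']
wrist 61.87999254218156 318.1522272244655 193.85525651167856 [[71.65, 602.6, 373.07], [0.33, -0.08, -0.94]] ['fov_y', 'cx', 'cy', 'world_to_cam']
0.15 [151.05106762 580.24188836 238.4533443 ] [ 174.13666362   89.91431011 -110.46024361] [-0.33191324 -0.65140779  0.05653234] 85.11299725745619
```

View pics/scene0.png

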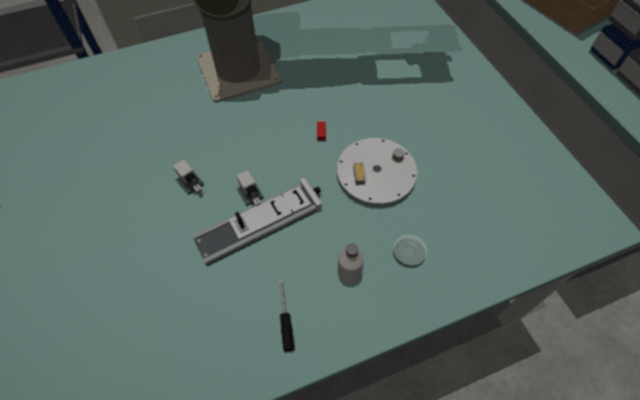

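View pics/top0.png

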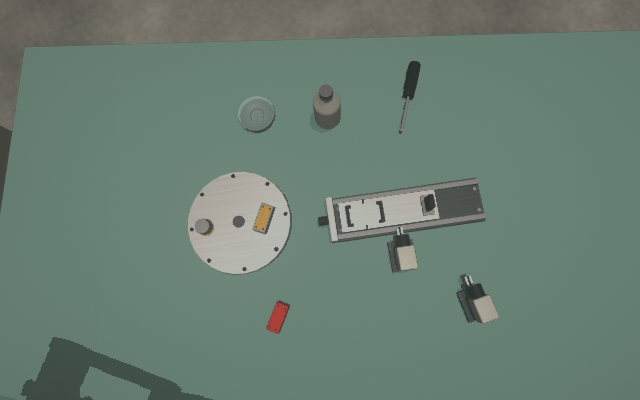

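View pics/wrist0.png

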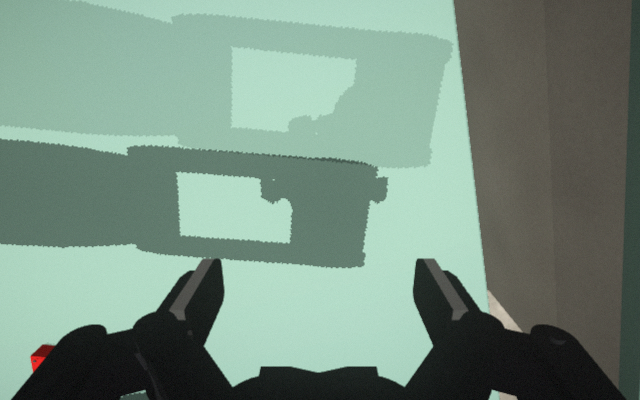

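The scene and top views show the turntable at top (240,222), with the orange-topped module at (263,218) and the can at (204,227). The slide runs from (325,215) to (485,200), with its nest at (365,215) and paddle at (430,204). The look-alikes are:
- **Camera:** (404,252) and (480,300). Image left is +y, so I choose (404,252).
- **Module:** orange-topped at (263,218) and red at (278,317). I choose the orange one.

Next I'll check the choice in close crops and measure positions.

Run:
```python
from h import *
im=cv2.imread('pics/top0.png')
a=cv2.resize(im[165:290,180:300],None,fx=5,fy=5,interpolation=cv2.INTER_CUBIC)[:600]
b=cv2.resize(im[170:280,310:490],None,fx=4.4,fy=4.4,interpolation=cv2.INTER_CUBIC)
cv2.imwrite('pics/ca.png',a);cv2.imwrite('pics/cb.png',b)
m=vision.camera_model('top')
for nm,u,v,z in [('mod',263,218,50),('platter',238.5,221.5,28),('can',204,226,52),('nest',365,215,30),('paddle',430,203,76),('tongue',400,231,30),('camB',480,300,62),('bottle',327,92,130),('driver',411,80,10)]:
    print(nm,np.round(onz(m,u,v,z),1))
```

```text
mod [531.  167.5  50. ]
platter [527.8 221.2  28. ]
can [516.  283.2  52. ]
nest [538.  -33.5  30. ]
paddle [ 552.1 -153.    76. ]
tongue [ 505.3 -101.6   30. ]
camB [ 373.6 -236.8   62. ]
bottle [755.  38. 130.]
driver [ 837.2 -141.4   10. ]
```

View pics/ca.png

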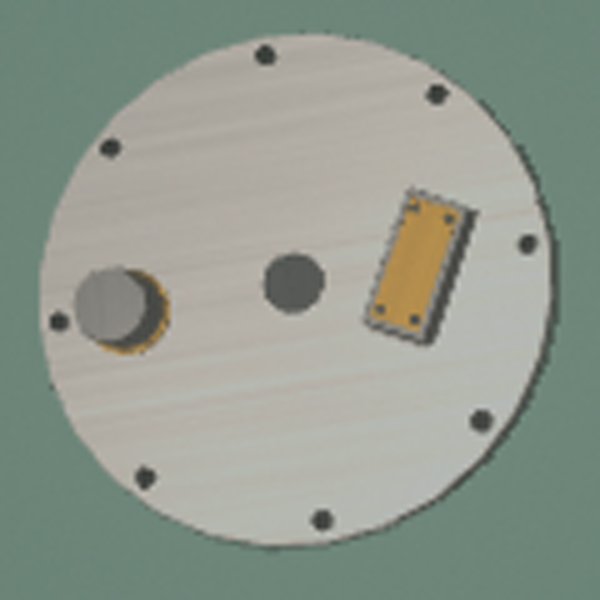

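View pics/cb.png

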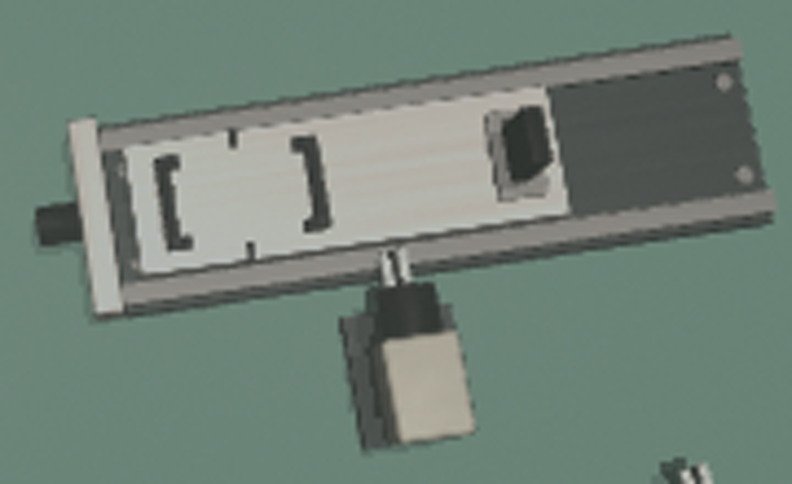

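The crops show the orange-topped module at (420,265) in the first, lying long-ways about 75° to image horizontal. The second shows the nest between the two black end walls at (172,205) and (315,185), its mid-line ends at (233,138) and (251,250), the paddle at (525,145), and the chosen camera's tongue tip near (395,250).

Run:
```python
from h import *
from scipy.spatial.transform import Rotation as Ro
im=cv2.imread('pics/top0.png'); m=vision.camera_model('top')
hsv=cv2.cvtColor(im,cv2.COLOR_BGR2HSV)
mk=cv2.inRange(hsv,(10,90,80),(30,255,255))
n,l,st,ce=cv2.connectedComponentsWithStats(mk)
for i in range(1,n):
    if st[i,4]>20:
        c=cv2.findContours((l==i).astype('uint8'),0,2)[0][0]; box=cv2.boxPoints(cv2.minAreaRect(c))
        P=np.array([onz(m,u,v,50) for u,v in box]); print(st[i],ce[i],np.round(P[:,:2],1).tolist(),'c',np.round(onz(m,*ce[i],50),1), [round(float(np.linalg.norm(P[j]-P[j-1])),1) for j in range(4)])
a=onz(m,310+233/4.4,170+138/4.4,30);b=onz(m,310+251/4.4,170+250/4.4,30);print('line',a,b,(a+b)/2,np.linalg.norm(a-b),np.degrees(np.arctan2(*(a-b)[1::-1])))
# rail edges upper outer line
p=[onz(m,310+x/4.4,170+y/4.4,30) for x,y in [(101,130),(735,37)]];d=p[0]-p[1];print('rail',np.degrees(np.arctan2(d[1],d[0])))
print('tip',onz(m,310+394/4.4,170+249/4.4,30))
s=r.sense();R=Ro.from_euler('xyz',s['tcp_rot'],degrees=True).as_matrix();print(R.round(3))
print(proj(vision.camera_model('wrist'),s['tool_pos']))
W=np.array(vision.camera_model('wrist')['world_to_cam']);print('cam in tool',R.T@(-W[:3,:3].T@W[:3,3]-s['tool_pos']), (R.T@W[2,:3]).round(3))
```

```text
[254 204  18  27 243] [262.48559671 217.21399177] [[512.3, 185.5], [559.9, 170.2], [553.1, 151.3], [505.7, 166.9]] c [532.6 168.5  50. ] [19.8, 50.0, 20.0, 49.8]
[201 225  13  11  21] [208.19047619 231.9047619 ] [[500.6, 289.0], [518.1, 266.1], [510.8, 260.3], [493.3, 283.2]] c [504.5 275.   50. ] [9.3, 28.9, 9.4, 28.8]
line [565.80933958 -30.02188837  30.        ] [514.25347619 -36.93580185  30.        ] [540.03140789 -33.47884511  30.        ] 52.01739372326522 7.63809566461466
rail 97.8101410906138
tip [ 514.08585861 -101.0096957    30.        ]
[[-0.001 -0.968  0.252]
 [-0.001  0.252  0.968]
 [-1.     0.    -0.001]]
(np.float64(315.04753046900987), np.float64(270.21996064453356))
cam in tool [-134.74153855   82.48620937    1.46693492] [ 0.948 -0.319 -0.   ]
```

Run:
```python
from h import *
from scipy.spatial.transform import Rotation as Ro
s=r.sense();R=Ro.from_euler('xyz',s['tcp_rot'],degrees=True).as_matrix();m=vision.camera_model('wrist')
for t in (-8,-5,0,8):
  for y in (-11,11):
    print(t,y,[np.round(proj(m,s['tool_pos']+R@np.array([t,y,z])),0).tolist() for z in (-42.5,42.5)])
```

```text
-8 -11 [[220.0, 301.0], [410.0, 301.0]]
-8 11 [[216.0, 258.0], [414.0, 258.0]]
-5 -11 [[222.0, 297.0], [408.0, 297.0]]
-5 11 [[218.0, 254.0], [412.0, 254.0]]
0 -11 [[225.0, 291.0], [405.0, 291.0]]
0 11 [[221.0, 249.0], [409.0, 249.0]]
8 -11 [[229.0, 281.0], [401.0, 281.0]]
8 11 [[225.0, 241.0], [405.0, 241.0]]
```

```bash
python3 -m jog '[[[0.020,-0.022,0],[0,0,-0.02],0.1],[[0.047,-0.051,0],[0,0,-0.04],0.1],[[0.074,-0.080,0],[0,0,-0.059],0.1],[[0.101,-0.109,0],[0,0,-0.059],0.1],[[0.128,-0.138,0],[0,0,-0.059],0.1]]' 40
python3 -m jog '[[[0.027,-0.029,0],[0,0,0],0.1],[[0.054,-0.058,0],[0,0,0],0.1],[[0.081,-0.087,0],[0,0,0],0.1],[[0.108,-0.116,0],[0,0,0],0.1],[[0.135,-0.145,0],[0,0,0],0.1]]'
python3 -m jog '[[[0.027,-0.029,-0.010],[0,0,0],0.1],[[0.054,-0.058,-0.030],[0,0,0],0.1],[[0.081,-0.087,-0.050],[0,0,0],0.1],[[0.105,-0.115,-0.07],[0,0,0],0.1],[[0.1185,-0.129,-0.08],[0,0,0],0.1]]'
python3 - <<'E'
from h import *
im,m=snap('wrist','w1.png');s=r.sense();print(s['time'],s['tool_pos'],s['tcp_rot'],s['ft_force'],s['finger_gap'])
print(proj(m,[532.7,168.5,50]))
hsv=cv2.cvtColor(im,cv2.COLOR_RGB2HSV)
mk=cv2.inRange(hsv,(10,90,80),(30,255,255));n,l,st,ce=cv2.connectedComponentsWithStats(mk)
for i in range(1,n):
    if st[i,4]>300:
        c=cv2.findContours((l==i).astype('uint8'),0,2)[0][0]; box=cv2.boxPoints(cv2.minAreaRect(c))
        P=np.array([onz(m,u,v,50) for u,v in box]); print(st[i],np.round(P[:,:2],1).tolist(),'c',P.mean(0), [round(float(np.linalg.norm(P[j]-P[j-1])),1) for j in range(4)],[np.degrees(np.arctan2(*(P[j]-P[j-1])[1::-1])) for j in range(4)])
E
```

```text
time: 0.57
tool_pos: [279.8, 441.1, 238.9]
tcp_rot: [170.0, 90.0, -117.9]
ft_force: [0.7, -0.3, 0.3]
finger_gap: 47.0
time: 0.98
tool_pos: [415.0, 295.9, 239.2]
tcp_rot: [63.0, 90.0, 135.0]
ft_force: [0.8, 1.7, 0.1]
finger_gap: 47.1
time: 1.4
tool_pos: [533.4, 165.5, 156.9]
tcp_rot: [141.7, 89.9, -146.3]
ft_force: [-0.2, -0.1, 0.2]
finger_gap: 47.0
1.45 [534.18637632 162.80252464 154.46243034] [ 150.15345555   89.71651181 -138.0205885 ] [-2.32187375 -4.20776047 -1.63112655] 47.004609846136354
(np.float64(320.01207682804113), np.float64(193.75925765116193))
[ 309  161   28   63 1674] [[505.9, 168.6], [512.1, 187.6], [559.7, 173.0], [553.1, 152.8]] c [532.67807011 170.50289581  50.        ] [49.8, 20.0, 49.8, 21.2] [np.float64(161.41242687593046), np.float64(71.93550214036), np.float64(-17.11621253446301), np.float64(-108.04263850255381)]
```

View pics/w1.png

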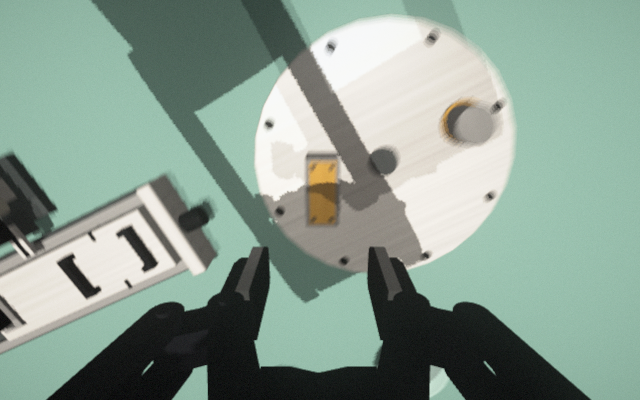

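The wrist view shows the module at (322,190), lined up between the fingers (centre about column 318), with the can at (472,123). Both views put the module at about (532.7, 169.5), so I descend.

```bash
python3 -m jog '[[[0,0,-0.015],[0,0,0],0.1],[[0,0,-0.035],[0,0,0],0.1],[[0,0,-0.055],[0,0,0],0.1],[[0,0,-0.065],[0,0,0],0.1],[[0,0,-0.065],[0,0,0],0.1]]'
python3 - <<'E'
from h import *
from scipy.spatial.transform import Rotation as Ro
im,m=snap('wrist','w2.png');s=r.sense();R=Ro.from_euler('xyz',s['tcp_rot'],degrees=True).as_matrix();print(s['time'],s['tool_pos'],R[:,2],np.degrees(np.arctan2(R[1,2],R[0,2])),s['ft_force'])
hsv=cv2.cvtColor(im,cv2.COLOR_RGB2HSV)
mk=cv2.inRange(hsv,(10,90,60),(30,255,255));n,l,st,ce=cv2.connectedComponentsWithStats(mk)
for i in range(1,n):
    if st[i,4]>300:
        c=cv2.findContours((l==i).astype('uint8'),0,2)[0][0]; box=cv2.boxPoints(cv2.minAreaRect(c))
        P=np.array([onz(m,u,v,50) for u,v in box]); print(st[i],'c',P.mean(0), [round(float(np.linalg.norm(P[j]-P[j-1])),1) for j in range(4)],[np.degrees(np.arctan2(*(P[j]-P[j-1])[1::-1])) for j in range(4)])
E
```

```text
time: 1.87
tool_pos: [530.4, 168.2, 91.1]
tcp_rot: [120.2, 89.7, -167.8]
ft_force: [-0.2, 1.0, -0.3]
finger_gap: 47.2
1.9167 [531.42893245 168.50415455  92.94413951] [ 0.30850717  0.95122068 -0.00159485] 72.03068778348448 [-0.37382025  0.47892279  0.61168143]
[480 109  52  58 461] c [506.45124614 278.19503018  50.        ] [20.9, 30.0, 19.7, 30.6] [np.float64(-132.45406186591157), np.float64(143.75489080933363), np.float64(48.77258828762001), np.float64(-34.25929988813538)]
[ 305  192   37   80 2708] c [531.83759017 171.95957116  50.        ] [50.0, 20.0, 50.0, 21.7] [np.float64(161.29457387070792), np.float64(72.05957432201781), np.float64(-16.76476521999448), np.float64(-107.89160021561662)]
```

View pics/w2.png

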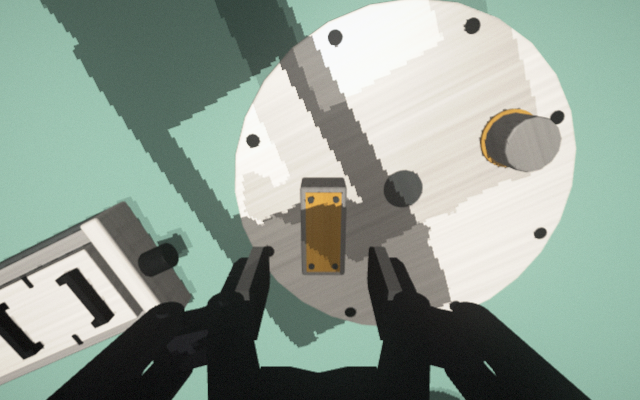

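The module (324,233) sits about 2.5 mm right of the finger midline (318), which is +y, so I correct for that on the way down.

```bash
python3 -m jog '[[[0.001,0.0025,-0.012],[0,0,0],0.1],[[0.001,0.0025,-0.028],[0,0,0],0.1],[[0.001,0.0025,-0.044],[0,0,0],0.1],[[0.001,0.0025,-0.056],[0,0,0],0.1],[[0.001,0.0025,-0.056],[0,0,0],0.1]]'
python3 - <<'E'
from h import *
im,m=snap('wrist','w3.png');print(r.sense()['tool_pos'],r.sense()['ft_force'])
E
```

```text
time: 2.33
tool_pos: [532.2, 171.0, 35.9]
tcp_rot: [120.5, 89.8, -167.4]
ft_force: [0.5, 0.1, -0.2]
finger_gap: 47.2
[532.84087446 171.13552635  37.25207266] [-0.65311328 -0.74295242 -0.14009009]
```

View pics/w3.png

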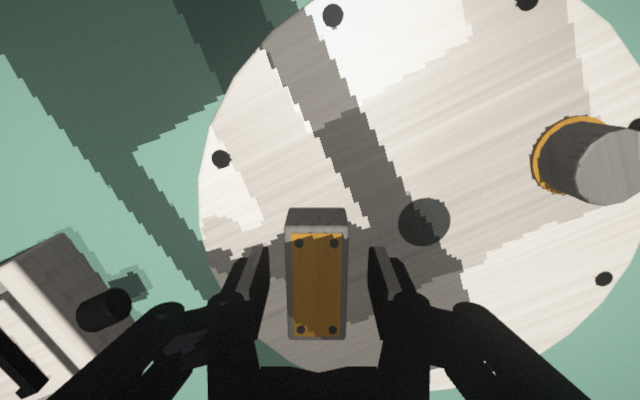

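The module (317,285) is now centred between the pads both ways, so I close.

```bash
python3 -m jog '[[[0,0,0],[0,0,0],-0.3],[[0,0,0],[0,0,0],-0.45],[[0,0,0],[0,0,0],-0.6],[[0,0,0],[0,0,0],-0.8],[[0,0,0],[0,0,0],-0.8]]' 35
python3 -m jog '[[[0,0,0],[0,0,0],-0.8],[[0,0,0.003],[0,0,0],-0.8],[[0,0,0.012],[0,0,0],-0.8],[[0,0,0.028],[0,0,0],-0.8],[[0,0,0.045],[0,0,0],-0.8]]'
python3 - <<'E'
from h import *
im,m=snap('wrist','w4.png');print(r.sense()['tool_pos'],r.sense()['ft_force'])
E
```

```text
time: 2.8
tool_pos: [534.9, 171.4, 39.7]
tcp_rot: [-58.2, 89.9, 13.8]
ft_force: [-0.6, 0.3, 7.1]
finger_gap: 25.4
time: 3.22
tool_pos: [532.6, 170.9, 83.2]
tcp_rot: [121.4, 89.9, -166.6]
ft_force: [0.1, 1.1, 0.1]
finger_gap: 25.1
[535.40325859 171.54747922  87.86874129] [3.00532037 0.16437364 3.0720118 ]
```

View pics/w4.png

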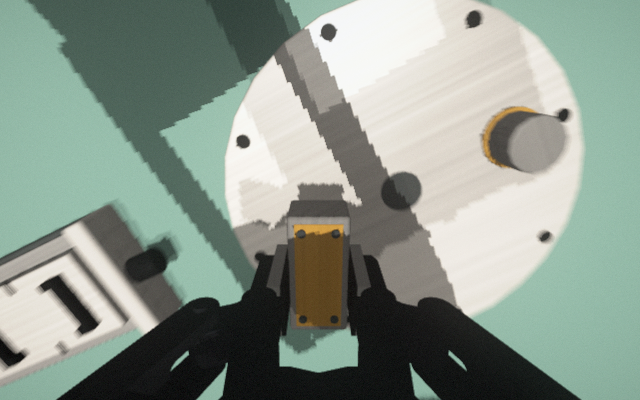

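The module is held and lifted clear; it shows at (318,272) between the pads, with the can still standing at (535,140). Now I carry it to a hover short of the nest, turning as it goes.

```bash
python3 -m jog '[[[0,-0.015,0.01],[0,0,-0.10],-0.8],[[0.001,-0.040,0.02],[0,0,-0.22],-0.8],[[0.003,-0.065,0.03],[0,0,-0.34],-0.8],[[0.004,-0.090,0.035],[0,0,-0.46],-0.8],[[0.005,-0.115,0.035],[0,0,-0.58],-0.8]]'
python3 -m jog '[[[0.001,-0.015,0],[0,0,-0.12],-0.8],[[0.001,-0.025,0],[0,0,-0.24],-0.8],[[0.001,-0.030,0],[0,0,-0.36],-0.8],[[0.001,-0.030,0],[0,0,-0.46],-0.8],[[0.001,-0.030,0],[0,0,-0.542],-0.8]]'
python3 -m jog '[[[0,0,0],[0,0,0],-0.8],[[0,0,0],[0,0,0],-0.8],[[0,0,0],[0,0,0],-0.8]]'
python3 - <<'E'
from h import *
from scipy.spatial.transform import Rotation as Ro
im,m=snap('wrist','w5.png');s=r.sense();R=Ro.from_euler('xyz',s['tcp_rot'],degrees=True).as_matrix();print(s['tool_pos'],R[:,2],np.degrees(np.arctan2(R[1,2],R[0,2])),s['ft_force'])
im,m=snap('top','t5.png')
E
```

```text
time: 3.68
tool_pos: [539.6, 55.2, 120.1]
tcp_rot: [-38.1, 89.8, 0.4]
ft_force: [0.6, 0.1, -1.1]
finger_gap: 25.1
time: 4.1
tool_pos: [539.6, 25.5, 118.2]
tcp_rot: [-177.6, 90.0, -170.3]
ft_force: [-0.2, 0.3, -0.9]
finger_gap: 25.4
time: 4.35
tool_pos: [539.6, 26.2, 118.2]
tcp_rot: [-171.1, 90.0, -163.1]
ft_force: [-0.0, -0.1, -0.4]
finger_gap: 25.0
[539.69651078  26.23175193 118.28634876] [9.90552973e-01 1.37130620e-01 3.88073047e-05] 7.88184144972187 [-0.25275764 -0.40675498 -0.09540105]
```

View pics/w5.png

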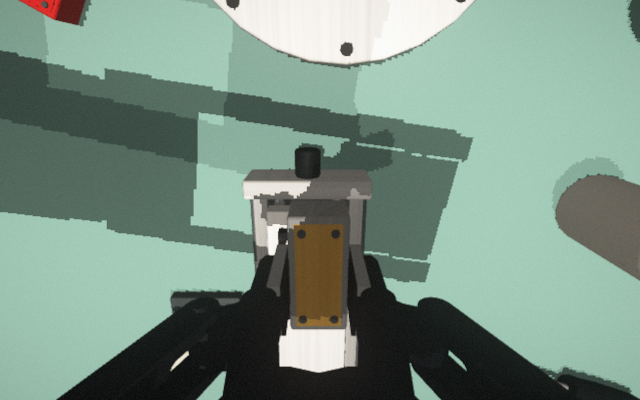

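View pics/t5.png

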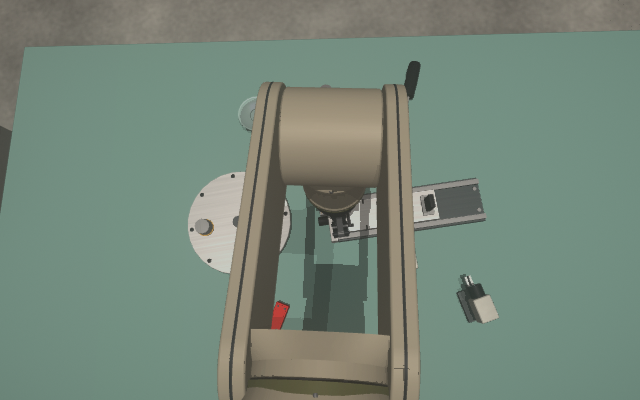

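The wrist view shows the module squarely held at (318,275) above the slide's end, with the nest hidden under it. In the top view the can still stands at (204,227). I move on past the nest so the wrist camera can see it.

```bash
python3 -m jog '[[[0,-0.02,0],[0,0,0],-0.8],[[0,-0.05,0],[0,0,0],-0.8],[[0,-0.08,0],[0,0,0],-0.8],[[0,-0.09,0],[0,0,0],-0.8],[[0,-0.09,0],[0,0,0],-0.8]]'
python3 -m jog '[[[0,0,0],[0,0,0],-0.8],[[0,0,0],[0,0,0],-0.8]]'
python3 - <<'E'
from h import *
from scipy.spatial.transform import Rotation as Ro
im,m=snap('wrist','w6.png');s=r.sense();R=Ro.from_euler('xyz',s['tcp_rot'],degrees=True).as_matrix();print(s['tool_pos'],R[:,2],np.degrees(np.arctan2(R[1,2],R[0,2])),s['ft_force'])
E
```

```text
time: 4.87
tool_pos: [539.7, -66.1, 118.4]
tcp_rot: [-79.3, 90.0, -71.7]
ft_force: [0.3, -0.3, -0.3]
finger_gap: 25.1
time: 5.03
tool_pos: [539.6, -63.0, 118.2]
tcp_rot: [104.9, 90.0, 112.6]
ft_force: [0.2, 0.6, 0.5]
finger_gap: 25.3
[539.67030562 -62.79389925 118.19917161] [ 9.90743809e-01  1.35744926e-01 -1.40433570e-04] 7.80169761996099 [ 0.71946721  0.02324448 -0.34464057]
```

View pics/w6.png

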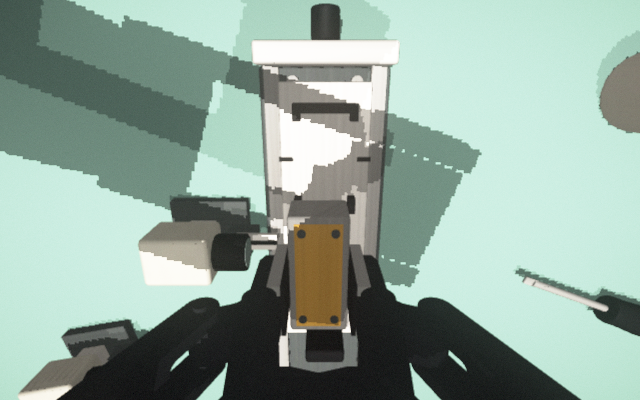

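Run:
```python
import cv2
im=cv2.imread('pics/w6.png')
cv2.imwrite('pics/c6.png',cv2.resize(im[85:225,240:410],None,fx=4,fy=4,interpolation=cv2.INTER_CUBIC))
cv2.imwrite('pics/c6b.png',cv2.resize(im[200:345,230:380],None,fx=4,fy=4,interpolation=cv2.INTER_CUBIC))
```

```text
(no output)
```

View pics/c6.png

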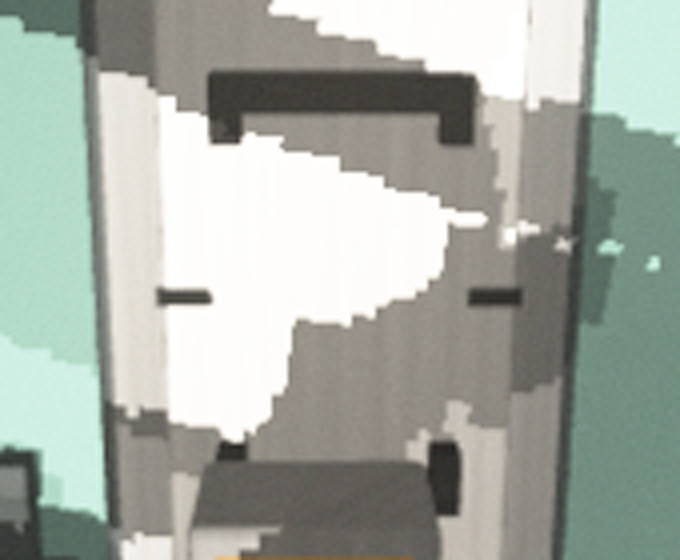

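View pics/c6b.png

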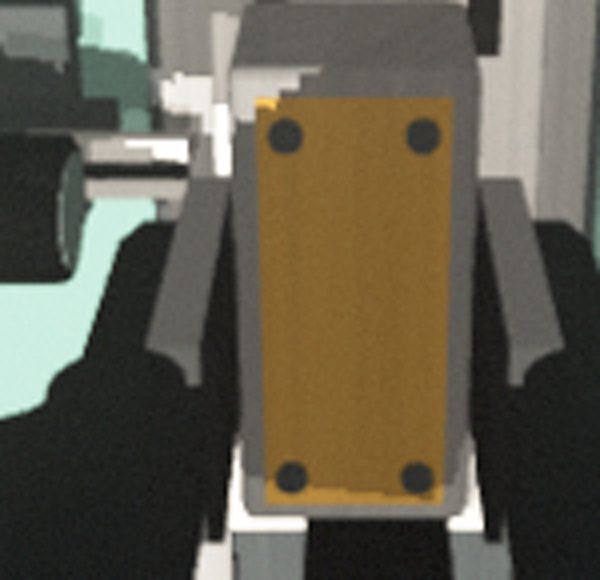

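Run:
```python
from h import *
from scipy.spatial.transform import Rotation as Ro
m=vision.camera_model('wrist');s=r.sense();R=Ro.from_euler('xyz',s['tcp_rot'],degrees=True).as_matrix();t=np.array(s['tool_pos'])
f=200/np.tan(np.radians(m['fov_y'])/2)
a=onz(m,240+157/4,85+297/4,30);b=onz(m,240+522/4,85+297/4,30);n=(a+b)/2
print('line',a,b,n,np.linalg.norm(a-b),np.degrees(np.arctan2(*(b-a)[1::-1])))
k=onz(m,276.75,243,30);print('mark',k,'rel',(k-n)[:2]@np.array([-.135,.99]))
w=onz(m,240+340/4,85+93/4,38);print('wall+x',w,(w-n)[:2]@np.array([-.135,.99]))
obj=np.array([[-13,28,0],[13,28,0],[13,-28,0],[-13,-28,0]],float)
px=np.array([[288.25,217],[349.5,217],[346.75,329.25],[290.75,329.25]])
K=np.array([[f,0,m['cx']],[0,f,m['cy']],[0,0,1]])
_,rv,tv=cv2.solvePnP(obj,px,K,None)
W=np.array(m['world_to_cam']);C=W[:3,:3].T@(tv[:,0]-W[:3,3]);Rm=W[:3,:3].T@cv2.Rodrigues(rv)[0]
print('top centre',C,'tool frame',R.T@(C-t));print(Rm.round(3))
for z in (125,128,131): 
  P=np.array([onz(m,*p,z) for p in px]);print(z,P.mean(0),np.linalg.norm(P[0]-P[1]),np.linalg.norm(P[2]-P[1]))
```

```text
line [508.9487295  -33.20157299  30.        ] [570.5367629  -24.77284714  30.        ] [539.7427462  -28.98721007  30.        ] 62.16212092665051 7.7928905650631455
mark [513.35651958 -96.52313487  30.        ] rel -63.2984249645439
wall+x [534.81094915   4.98733992  38.        ] 34.30059709195932
top centre [539.91802583 -61.36126729 123.57840807] tool frame [-5.37859392  1.38847551  0.43914436]
[[ 0.991 -0.135 -0.004]
 [ 0.135  0.99   0.043]
 [-0.001 -0.043  0.999]]
125 [539.8268702  -60.72493268 125.        ] 25.37415471716936 56.8055558746635
128 [539.56358581 -58.83159348 128.        ] 24.77926814055636 55.47377308057476
131 [539.30030142 -56.93825429 131.        ] 24.184381563943468 54.14199028648596
```

The nest mid-line runs (279,159)–(370,159), square to the held module, and the mark tip is at about (277,243). By the wrist camera the nest is at (539.7, -29.0), with the mark 63 mm to -x of it. The top camera agrees on the 63 mm but gives y = -33.5 for the nest. I go to just above the nest and judge the end gaps directly.

```bash
python3 -m jog '[[[0,0.015,-0.005],[0,0,0],-0.8],[[0,0.027,-0.02],[0,0,0],-0.8],[[0,0.031,-0.04],[0,0,0],-0.8],[[0,0.031,-0.055],[0,0,0],-0.8],[[0,0.031,-0.06],[0,0,0],-0.8]]'
python3 -m jog '[[[0,0,0],[0,0,0],-0.8],[[0,0,0],[0,0,0],-0.8]]'
python3 - <<'E'
from h import *
im,m=snap('wrist','w7.png');s=r.sense();print(s['tool_pos'],s['ft_force'])
im=im[:,:,::-1]
cv2.imwrite('pics/c7.png',cv2.resize(im[140:360,240:400],None,fx=3,fy=2.7,interpolation=cv2.INTER_CUBIC))
E
```

```text
time: 5.5
tool_pos: [537.8, -31.0, 55.6]
tcp_rot: [160.2, 89.8, 168.1]
ft_force: [-1.2, -0.9, -1.1]
finger_gap: 25.3
time: 5.67
tool_pos: [539.8, -32.4, 58.6]
tcp_rot: [134.0, 90.0, 141.8]
ft_force: [-0.3, -0.3, 0.4]
finger_gap: 24.9
[540.41557641 -32.661447    59.32163623] [ 0.30514377 -0.90395712  0.19275164]
```

View pics/c7.png

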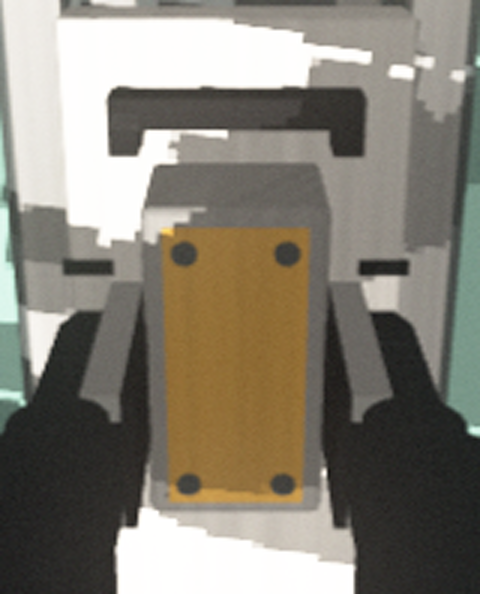

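Run:
```python
from h import *
from scipy.optimize import brentq
m=vision.camera_model('wrist');s=r.sense();t=np.array(s['tool_pos'])
ex=np.array([-.135,.99,0]);ey=np.array([-.99,-.135,0])
tt=(319.2,217.2);bb=(319.2,200.4)
g=lambda z:(onz(m,*tt,z)-onz(m,*bb,z-22))@ex
z=brentq(g,40,110);print('top z',z,'rel TCP',z-t[2])
T=onz(m,*tt,z);print('end at',T@ex)
for zt in (66,68,70,72,74):
  print(zt,'end(top)',onz(m,*tt,zt)@ex,'end(bot)',onz(m,*bb,zt-22)@ex,'near end',onz(m,319.2,328.5,zt)@ex,
   'wtop',np.linalg.norm(onz(m,288.3,217.2,zt)-onz(m,350,217.2,zt)),'wbot',np.linalg.norm(onz(m,291.7,200.4,zt-22)-onz(m,346.7,200.4,zt-22)))
print('wall inner',onz(m,319,188.1,38)@ex,'tick',onz(m,319,238.9,30)@ex,'TCP',t@ex)
l=onz(m,261,238.9,30);q=onz(m,376.7,238.9,30);print(np.linalg.norm(l-q),'nest lateral',(l+q)/2@ey,'mod lateral',onz(m,319.2,328.5,70)@ey,onz(m,319.2,217.2,70)@ey,t@ey)
print('wall lateral',onz(m,240+109/3,140/1+92/2.7,38)@ey,onz(m,240+365/3,140+92/2.7,38)@ey)
```

```text
top z 57.38177073907323 rel TCP -1.9398654958273838
end at -78.5992455732152
66 end(top) -75.00938416736852 end(bot) -75.50719568382813 near end -131.34290878777068 wtop 25.588689034714527 wbot 26.27285892384458
68 end(top) -74.17629855380233 end(bot) -74.78963531364727 near end -129.62981859110187 wtop 25.188959676790034 wbot 25.92262435084808
70 end(top) -73.34321294023614 end(bot) -74.07207494346643 near end -127.91672839443306 wtop 24.789230318865542 wbot 25.572389777851573
72 end(top) -72.51012732666995 end(bot) -73.35451457328558 near end -126.2036381977642 wtop 24.389500960941046 wbot 25.22215520485518
74 end(top) -71.67704171310375 end(bot) -72.63695420310471 near end -124.49054800109539 wtop 23.989771603016553 wbot 24.871920631858565
wall inner -71.25411553689835 tick -102.74188161883464 TCP -105.29093534899346
62.88829033294777 nest lateral -531.157140902355 mod lateral -531.2170934249386 -531.1805124914315 -530.6021253049513
wall lateral -510.5675682335947 -551.820402521801
```

The gap from the module's end to the nest's end wall measures about 3 mm, which is the right play, and sideways the two agree to 0.1 mm. I lower it, watching the force.

```bash
python3 -m jog '[[[0,0,-0.005],[0,0,0],-0.8],[[0,0,-0.009],[0,0,0],-0.8],[[0,0,-0.011],[0,0,0],-0.8],[[0,0,-0.012],[0,0,0],-0.8],[[0,0,-0.012],[0,0,0],-0.8]]'
python3 -m jog '[[[0,0,-0.001],[0,0,0],-0.8],[[0,0,-0.002],[0,0,0],-0.8],[[0,0,-0.002],[0,0,0],-0.8],[[0,0,-0.002],[0,0,0],-0.8]]'
python3 - <<'E'
from h import *
im,m=snap('wrist','w8.png');s=r.sense();print(s['tool_pos'],s['ft_force'])
im=im[:,:,::-1]
cv2.imwrite('pics/c8.png',cv2.resize(im[140:360,240:400],None,fx=3,fy=2.7,interpolation=cv2.INTER_CUBIC))
E
```

```text
time: 6.13
tool_pos: [539.5, -32.9, 46.0]
tcp_rot: [164.2, 90.0, 171.9]
ft_force: [0.2, -0.1, -0.6]
finger_gap: 25.0
time: 6.47
tool_pos: [539.7, -32.9, 44.3]
tcp_rot: [171.3, 90.0, 179.0]
ft_force: [-0.8, -0.4, -1.3]
finger_gap: 25.2
[539.73023645 -32.87609344  44.33644631] [ 0.26974722  0.71504328 -0.89345818]
```

View pics/c8.png

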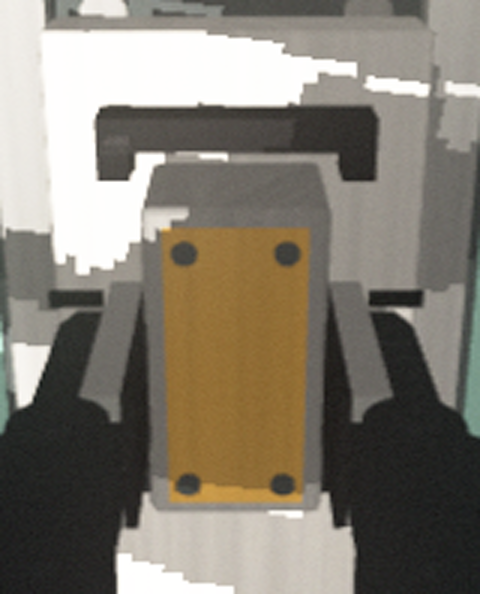

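The module's end (crop row 163) sits just inside the wall's inner edge (row 155), between the lugs. There is no contact yet, so I keep lowering gently.

```bash
python3 -m jog '[[[0,0,-0.001],[0,0,0],-0.8],[[0,0,-0.0015],[0,0,0],-0.8],[[0,0,-0.0015],[0,0,0],-0.8]]'
python3 -m jog '[[[0,0,-0.001],[0,0,0],-0.8],[[0,0,-0.0015],[0,0,0],-0.8],[[0,0,-0.0015],[0,0,0],-0.8]]'
```

```text
time: 6.77
tool_pos: [539.6, -32.9, 42.6]
tcp_rot: [166.9, 90.0, 174.6]
ft_force: [-0.6, -0.0, -1.2]
finger_gap: 25.3
time: 7.02
tool_pos: [539.9, -32.9, 41.7]
tcp_rot: [-23.9, 90.0, -16.2]
ft_force: [-1.7, -0.1, 4.4]
finger_gap: 25.5
```

Contact with 4.4 N at TCP 41.7. The pickup was at about 39 over a floor 2 mm lower, so the module is on the nest floor. I release it.

```bash
python3 -m jog '[[[0,0,0],[0,0,0],-0.35],[[0,0,0],[0,0,0],-0.2],[[0,0,0],[0,0,0],-0.05],[[0,0,0],[0,0,0],0.0],[[0,0,0],[0,0,0],0.0]]'
python3 - <<'E'
from h import *
im,m=snap('wrist','w9.png');s=r.sense();print(s['tool_pos'],s['ft_force'])
im=im[:,:,::-1]
cv2.imwrite('pics/c9.png',cv2.resize(im[140:360,220:420],None,fx=3,fy=2.7,interpolation=cv2.INTER_CUBIC))
E
```

```text
time: 7.43
tool_pos: [539.7, -32.9, 41.2]
tcp_rot: [167.3, 90.0, 175.0]
ft_force: [0.7, 0.3, 0.2]
finger_gap: 43.0
[539.67277288 -32.86987379  41.20350032] [0.10350546 0.38613158 0.00129397]
```

View pics/c9.png

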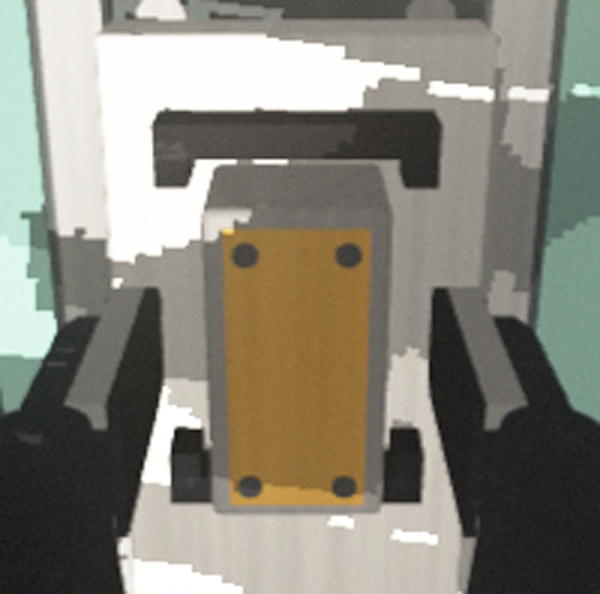

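Run:
```python
from h import *
m=vision.camera_model('wrist')
ex=np.array([-.135,.99,0]);ey=np.array([-.99,-.135,0])
P=lambda x,y,z:onz(m,220+x/3,140+y/2.7,z)
print('wall in',P(297,157,38)@ex,'bottom end',P(297,165,30)@ex,'top end',P(297,212,52)@ex,'top near',P(297,513,52)@ex)
print('lug inner +',P(193,187,38)@ey,P(400,187,38)@ey,'lug -',P(205,430,38)@ey,P(385,430,38)@ey,'lug tips',P(175,187,38)@ex,P(188,430,38)@ex)
a=P(205,212,52);b=P(392,212,52);c=P(380,513,52);d=P(215,513,52)
print('mod lat',(a+b)/2@ey,(c+d)/2@ey,np.linalg.norm(a-b),np.linalg.norm(c-d))
```

```text
wall in -70.2022606277151 bottom end -74.46721984125703 top end -73.96178822613207 top near -128.73164262939912
lug inner + -515.0299877039183 -545.5808305775262 lug - -515.4203150660112 -544.6862086115857 lug tips -75.40588574705791 -122.46184178587586
mod lat -530.5566425258205 -530.4304899951658 25.056580700787443 24.99204751840791
```

The module sits inside all the walls: end gap about 3–4 mm, centred within 0.5 mm sideways, end face vertical so it lies flat. The fingers are clear of it, at a gap of 43 mm. I rise and turn towards the paddle.

```bash
python3 -m jog '[[[0,0,0.003],[0,0,0],0.0],[[0,0,0.015],[0,0,0],0.0],[[0,0,0.04],[0,0,0],0.0],[[0,0,0.07],[0,0,0],0.0],[[0,0,0.09],[0,0,0],0.0]]'
python3 -c "
from bench import r
s=r.sense();print(s['joint_pos'])"
python3 -m jog '[[[0.002,-0.01,0],[0,0,0.10],0.0],[[0.005,-0.03,0],[0,0,0.22],0.0],[[0.008,-0.05,0],[0,0,0.34],0.0],[[0.010,-0.07,0],[0,0,0.46],0.0],[[0.012,-0.09,0],[0,0,0.58],0.0]]'
python3 -m jog '[[[0.002,-0.015,0],[0,0,0.12],0.0],[[0.005,-0.030,0],[0,0,0.24],0.0],[[0.005,-0.0325,0],[0,0,0.36],0.0],[[0.005,-0.0325,0],[0,0,0.48],0.0],[[0.005,-0.0325,0],[0,0,0.60],0.0]]'
python3 -m jog '[[[0,0,0],[0,0,0.12],0.0],[[0,0,0],[0,0,0.24],0.0],[[0,0,0],[0,0,0.36],0.0],[[0,0,0],[0,0,0.391],0.0],[[0,0,0],[0,0,0.391],0.0]]'
python3 - <<'E'
from h import *
from scipy.spatial.transform import Rotation as Ro
im,m=snap('wrist','w10.png');s=r.sense();R=Ro.from_euler('xyz',s['tcp_rot'],degrees=True).as_matrix();print(s['time'],s['tool_pos'],np.degrees(np.arctan2(R[1,2],R[0,2])),s['ft_force'],s['joint_pos'])
E
```

```text
time: 7.9
tool_pos: [540.6, -33.0, 134.9]
tcp_rot: [-16.4, 89.8, -8.6]
ft_force: [0.7, 0.4, 1.3]
finger_gap: 42.8
[-8.91677745e+00  2.59928335e+00  1.01561760e+02  7.45247669e-04
  7.56885379e+01 -1.66530286e+01]
time: 8.32
tool_pos: [552.1, -123.8, 132.8]
tcp_rot: [-59.5, 89.9, -18.2]
ft_force: [-0.4, 1.2, 0.7]
finger_gap: 43.2
time: 8.73
tool_pos: [556.9, -156.0, 132.5]
tcp_rot: [-96.9, 90.0, -21.2]
ft_force: [0.0, 0.0, -0.2]
finger_gap: 42.7
time: 9.15
tool_pos: [557.0, -155.5, 132.5]
tcp_rot: [-118.4, 89.9, -20.5]
ft_force: [-0.2, -0.8, 0.3]
finger_gap: 43.0
9.2 [ 556.97868616 -155.45920875  132.3292724 ] 97.68735584239757 [ 0.55843453 -0.1530868   0.98631076] [-2.06740190e+01  8.37779731e+00  9.56751527e+01 -1.09572604e-03
  7.58926523e+01 -1.18361119e+02]
```

View pics/w10.png

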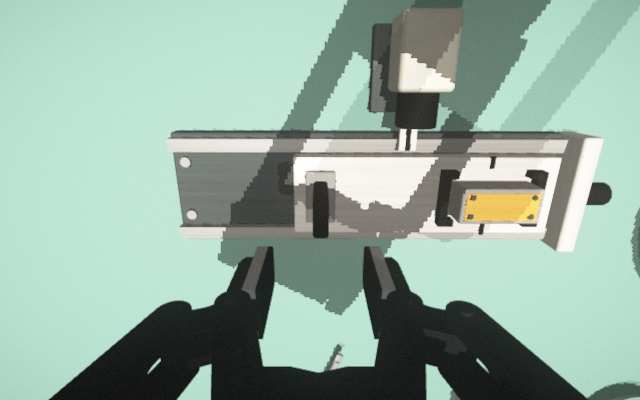

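The wrist view shows the module flat in the nest at (502,207), walls all round it. The paddle is at (320,210) between the finger columns, the index line ends near (406,150), and the nest ticks are at (492,161) and (481,229). I check the paddle position before descending.

Run:
```python
from h import *
m=vision.camera_model('wrist')
im=cv2.imread('pics/w10.png');cv2.imwrite('pics/c10.png',cv2.resize(im[120:260,290:560],None,fx=2.9,fy=3.5,interpolation=cv2.INTER_CUBIC))
t=np.array(r.sense()['tool_pos'])
ex=np.array([-.134,.991,0]);ey=np.array([-.991,-.134,0])
for c in [(556.4,-155.3)]:
  for z in (76,30):
    print(z,[np.round(proj(m,np.array([*c,z])+a*ex+b*ey)).tolist() for a in(-5,5) for b in (-13,13)])
```

```text
76 [[308.0, 239.0], [308.0, 200.0], [324.0, 239.0], [324.0, 200.0]]
30 [[310.0, 212.0], [310.0, 179.0], [323.0, 212.0], [323.0, 179.0]]
```

View pics/c10.png

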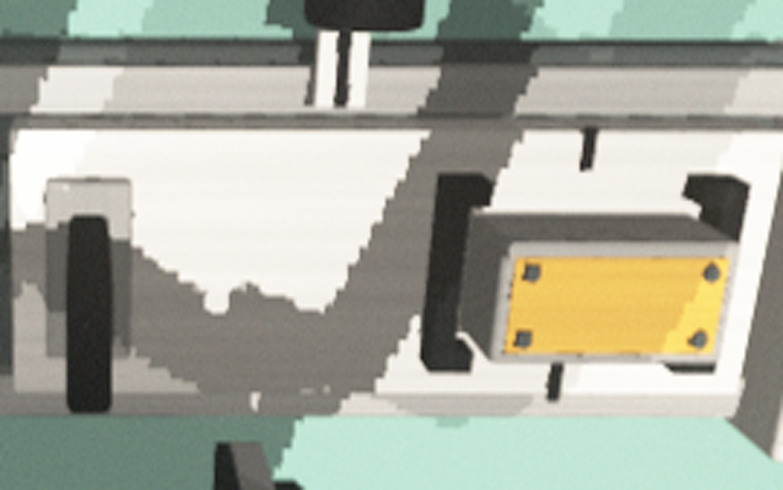

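```bash
python3 -m jog '[[[0,0.001,-0.015],[0,0,0],0.0],[[0,0.001,-0.040],[0,0,0],0.0],[[0,0.001,-0.065],[0,0,0],0.0],[[0,0.001,-0.081],[0,0,0],0.0],[[0,0.001,-0.081],[0,0,0],0.0]]'
python3 - <<'E'
from h import *
im,m=snap('wrist','w11.png');s=r.sense();print(s['time'],s['tool_pos'],s['ft_force'])
E
```

```text
time: 9.62
tool_pos: [553.8, -153.3, 46.4]
tcp_rot: [62.0, 89.6, 159.7]
ft_force: [-0.1, -0.1, -0.9]
finger_gap: 42.8
9.6667 [ 554.99778509 -153.72879333   48.5845671 ] [-0.17595057  0.19135763  0.89454946]
```

View pics/w11.png

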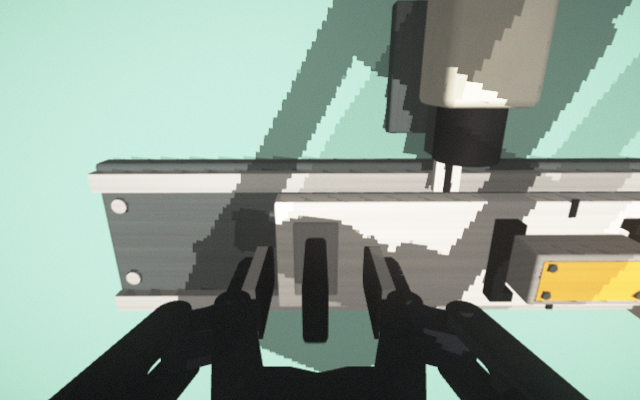

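The paddle (315,290) stands between the fingers, about 1 mm left of their midline (318). I nudge -y and close.

```bash
python3 -m jog '[[[0,-0.0015,0],[0,0,0],-0.2],[[0,-0.0015,0],[0,0,0],-0.5],[[0,-0.0015,0],[0,0,0],-0.7],[[0,-0.0015,0],[0,0,0],-0.9],[[0,-0.0015,0],[0,0,0],-1]]' 60
python3 -m jog '[[[0,0,0],[0,0,0],-1],[[0,0,0],[0,0,0],-1],[[0,0,0],[0,0,0],-1]]'
```

```text
time: 10.08
tool_pos: [558.0, -155.9, 52.4]
tcp_rot: [-107.1, 89.8, -9.4]
ft_force: [-1.8, 1.9, 6.9]
finger_gap: 9.1
time: 10.33
tool_pos: [558.0, -155.9, 52.4]
tcp_rot: [-106.7, 89.8, -9.0]
ft_force: [-1.5, 2.8, 5.9]
finger_gap: 9.4
```

```bash
python3 -m jog '[[[0.0003,-0.002,0.001],[0,0,0],-1],[[0.0011,-0.008,0.002],[0,0,0],-1],[[0.0022,-0.016,0.002],[0,0,0],-1],[[0.0032,-0.024,0.002],[0,0,0],-1],[[0.0042,-0.031,0.002],[0,0,0],-1]]'
python3 -m jog '[[[0.0011,-0.008,0],[0,0,0],-1],[[0.0020,-0.015,0],[0,0,0],-1],[[0.0030,-0.022,0],[0,0,0],-1],[[0.0034,-0.025,0],[0,0,0],-1],[[0.0034,-0.025,0],[0,0,0],-1]]'
python3 - <<'E'
from h import *
im,m=snap('wrist','w12.png');s=r.sense();print(s['time'],s['tool_pos'],s['ft_force'],s['finger_gap'])
im=im[:,:,::-1];cv2.imwrite('pics/c12.png',cv2.resize(im[120:320,360:640],None,fx=2.8,fy=2.8,interpolation=cv2.INTER_CUBIC))
E
```

```text
time: 10.75
tool_pos: [562.1, -186.1, 52.5]
tcp_rot: [-69.2, 89.8, 28.6]
ft_force: [6.8, 5.5, -6.3]
finger_gap: 9.2
time: 11.17
tool_pos: [565.5, -211.3, 52.5]
tcp_rot: [-67.5, 89.8, 30.2]
ft_force: [6.2, 6.3, -4.3]
finger_gap: 9.3
11.2167 [ 565.45929701 -211.00680175   52.51004469] [ 6.4790924   5.74877628 -5.31012134] 9.060075486769625
```

View pics/w12.png

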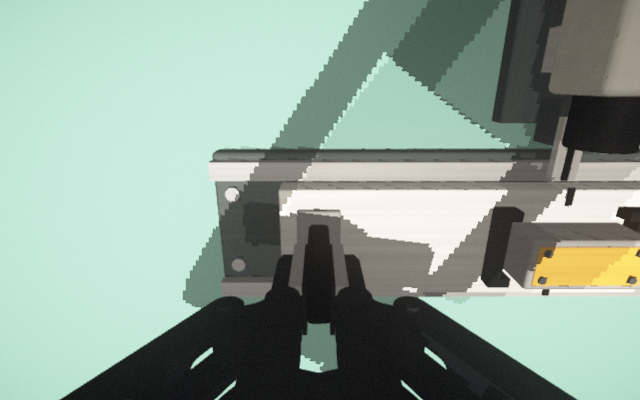

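View pics/c12.png

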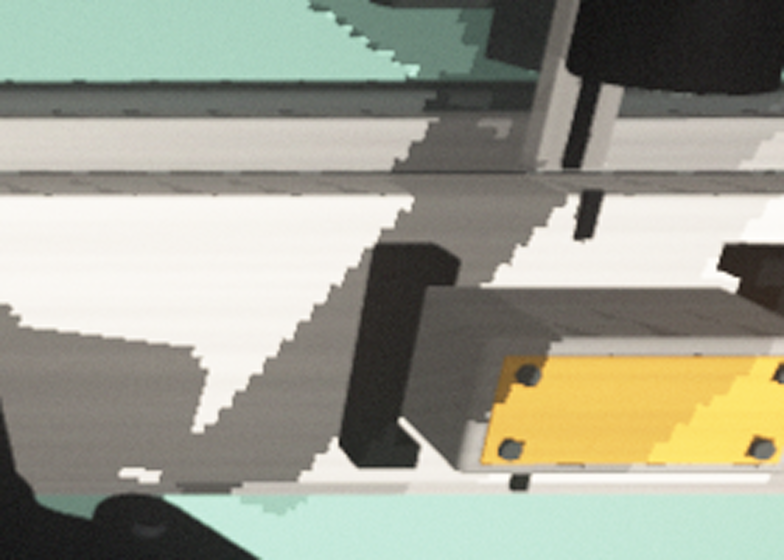

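The mark line runs (588,85)–(572,165) in the crop and the nest tick (594,195)–(584,238), so the nest tick is still a few mm to the right (+x). I work out the remainder.

Run:
```python
from h import *
m=vision.camera_model('wrist')
ex=np.array([-.134,.991,0]);ey=np.array([-.991,-.134,0])
P=lambda x,y:onz(m,360+x/2.8,120+y/2.8,30)
for n,p in dict(m0=(588,85),m1=(572,165),t0=(594,195),t1=(584,238),b=(519,482)).items(): q=P(*p);print(n,q,q@ex,q@ey)
```

```text
m0 [498.74955923 -97.44092835  30.        ] -163.3964009306179 -481.20372879704547
m1 [512.69505607 -94.91475398  30.        ] -162.761658708901 -495.36222352725605
t0 [517.46841972 -89.01541675  30.        ] -157.55504624188143 -500.88313810073487
t1 [525.49430144 -87.73783338  30.        ] -157.36442927599117 -509.00798305748503
b [576.52121058 -81.26662543  30.        ] -157.78906801749662 -560.4427918812245
```

```bash
python3 -m jog '[[[0.0002,-0.0015,-0.0005],[0,0,0],-1],[[0.0005,-0.0035,-0.001],[0,0,0],-1],[[0.0007,-0.0052,-0.001],[0,0,0],-1],[[0.0007,-0.0052,-0.001],[0,0,0],-1],[[0.0007,-0.0052,-0.001],[0,0,0],-1]]'
python3 - <<'E'
from h import *
im,m=snap('wrist','w13.png');s=r.sense();print(s['time'],s['tool_pos'],s['ft_force'],s['finger_gap'])
im=im[:,:,::-1];cv2.imwrite('pics/c13.png',cv2.resize(im[120:320,360:640],None,fx=2.8,fy=2.8,interpolation=cv2.INTER_CUBIC))
snap('top','t13.png');snap('scene','s13.png')
t=cv2.imread('pics/t13.png');cv2.imwrite('pics/ct13.png',cv2.resize(t[150:290,170:500],None,fx=2.4,fy=2.4,interpolation=cv2.INTER_CUBIC))
E
```

```text
time: 11.63
tool_pos: [566.2, -216.3, 52.4]
tcp_rot: [-77.1, 89.9, 20.6]
ft_force: [2.0, 5.6, 1.9]
finger_gap: 9.2
11.6833 [ 566.22622309 -216.24948292   52.47778253] [2.96056195 6.47902788 0.94079123] 9.34286474752605
```

View pics/c13.png

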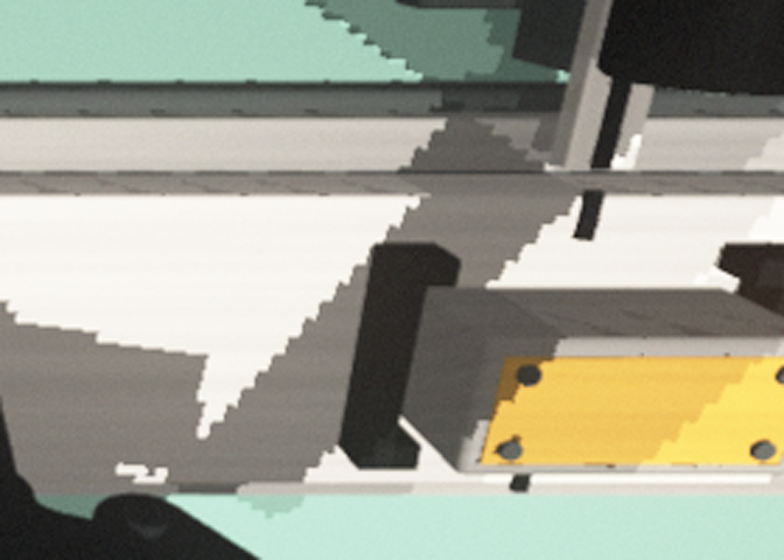

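View pics/ct13.png

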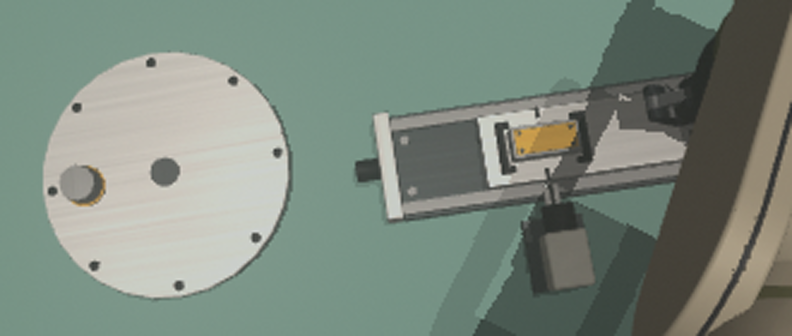

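View pics/s13.png

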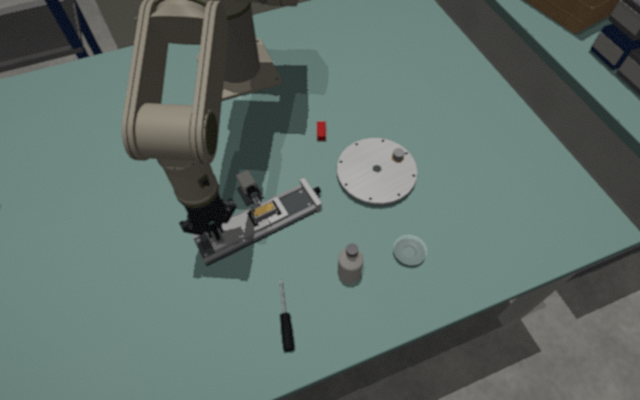

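The wrist crop shows the mark line (620,80)–(603,165) running straight on into the nest tick (594,195)–(584,238), within about 0.6 mm. The module is flat in the nest, the can stands on the platter, and the bottle, dish and screwdriver are where they were. I take one more holding check, then hand in.

```bash
python3 -m jog '[[[0,0,0],[0,0,0],-1],[[0,0,0],[0,0,0],-1],[[0,0,0],[0,0,0],-1],[[0,0,0],[0,0,0],-1]]'
python3 - <<'E'
from h import *
im,m=snap('wrist','w14.png');a=cv2.imread('pics/w13.png');b=im[:,:,::-1];print('diff',np.abs(a.astype(int)-b).mean())
ex=np.array([-.134,.991,0]);P=lambda x,y:onz(m,360+x/2.8,120+y/2.8,30)@ex
print(P(620,80),P(603,165),P(594,195),P(584,238),np.abs(r.sense()['qd']).max())
order.hand_in()
E
```

```text
time: 12.12
tool_pos: [566.2, -216.2, 52.5]
tcp_rot: [-75.6, 89.9, 22.2]
ft_force: [2.4, 6.4, 1.5]
finger_gap: 9.0
diff 1.9791888020833333
-163.5447663249728 -162.70591663736658 -162.92822935007482 -162.73433289925225 0.08452848060407914
the job is handed in; nothing more can be done
```

The module is in the slide's nest and released, and I handed the job in with the gripper still holding the paddle at the index line. The hand-in reports no verdict, so these are my own last checks, at about 12 s of the 59 s allowed:

- **Alignment:** the nest's middle line was within about 0.5 mm of the index line in the wrist view. The limit is 5 mm.
- **Hold:** the paddle was gripped at 60 N with about 6.5 N of spring pull on the tool. The arm was at rest and the wrist picture barely changed.
- **Module:** it lay flat inside the nest walls, and the fingers were clear of it.
- **Everything else:** the can stood on the turntable, and the bottle, dish and screwdriver looked unmoved.

Three readings disagreed or were off:

- **Nest position:** the top and wrist cameras differed by about 4 mm. I placed the module by the wrist camera, judging the gaps between module and nest directly.
- **Width scale:** the slide plate measured 62–63 mm wide in the wrist view against its stated 60 mm. That error was too small to matter here.
- **Vertical force:** the tool showed 6–7 N upward when the jaws closed on the module and again on the paddle. I eased the paddle force out to about 1.5 N before handing in.

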